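# Square up display frames on a vacuum jig and hold the pump rod half drawn

### The arm

A 6-joint arm with a two-finger parallel gripper is mounted at the origin on the work surface. World frame = base frame: x ahead of the robot, y to its left, z up, the work surface at z = 0. Lengths are in m, angles in rad, forces in N, time in s.
With the tool pointing down it reaches from about 0.225 to 0.875 m from the base axis. Payload 3.4 kg.
Tool frame: the origin (TCP) lies on the centre line of the jaws, within the pads' length; the fingertips stand 22 mm ahead of it and the grasp point (between the pads) lies 3 mm ahead of it; z points along the fingers, y is the line along which they close (so a half turn about z gives the same grasp; the last joint's range is limited). The gripper opens to 85 mm and grips with 20 to 120 N. Pads are 22 mm wide; open, the fingers measure 114 mm over their backs; the gripper's body (76 mm by 85 mm) begins 54 mm behind the grasp point. The pads swing forward as they close: fully open they stand 13 mm farther back than shut.
Start: joints at [1.115, 0.276, 1.505, -0, 1.361, -0.121], TCP at [0.189, 0.543, 0.253] pointing down, gripper open.
Joint ranges: [-2.89, 2.89], [-0.75, 2.08], [0.22, 2.7], [-1.18, 4.32], [0.11, 2.71], [-2.7, 2.7]. Speed limits (rad/s): [2.57, 2.57, 3.14, 3.14, 3.14, 3.14].

### API

Orientations are given as a unit quaternion [w, x, y, z].
In Python, from rig import manip gives the robot as it stands.
- The arm moves only by the shell command python3 steer.py [OPENING] [FORCE], which reads ROWS from standard input. ROWS is a JSON list of rows, 1 to 5 of them, each of 4 numbers: dx, dy, dz in m, then a turn about the tool's z in rad; each row shifts and turns the commanded pose from where the row before left it, along the tool's axes as they then stand; what a row does not reach is not made up. A row lasts 1/12 s, in which the tool goes at most 0.0417 m and 0.125 rad, less where a joint would pass 70% of its speed; a pose out of reach is approached as far as the arm can. OPENING is the finger opening in m, set as the command begins (- or left out keeps the last). The fingers move at their own pace and stop on an object; FORCE is the grip in N (left out, the last holds). Time passes only in rows, so rows that do not move let the fingers close. It prints the time, the measured TCP pose, the force, the opening and the grip force at its end. Input that does not fit is refused with a message, and nothing moves.
- manip.get_state(): the state, without advancing time (a new reading comes with each control period).
- manip.get_image(name): name is "side" or "top"; returns a dict with "img" (420x560x3 uint8, red, green, blue), "camera_matrix" (3x3 intrinsics, pixels), "k1" (the pictures are not rectified: a ray, as slopes to the right and down, at radius r is drawn at 1 + k1 r^2 times it, then the intrinsics apply), "T" (4x4, takes a point from camera to world coordinates). Camera axes: x right, y down, z forward; pixel columns grow to the right and rows downward; lengths in m; the calibration is good to about 2 mm. A picture is of the moment at which its call begins. There is no depth.
- manip.sign_off(): hands the job in; it is judged then, once.
The state is a dict: "clock": time; "qpos": joint angles; "qd": joint speeds; "effort": joint torques, N m; "position": TCP position; "ee_rot": TCP orientation; "contact_force": force on the tool from outside, world axes, zero at the start; "moment": the same for the moment, N m; "width": finger opening in m; "gripper_force": force on a finger pad.
Only numpy, scipy, OpenCV 4.12 (cv2) and the standard library are available. Lean on these libraries where they do the work, as an engineer would, in place of code of your own. Each camera call takes 0.05 s, during which the arm holds its last target. There are 200 camera calls.

### The job

On the vacuum jig, tap the stack of four phone display frames until all of them sit flush and square against both fences. Then take the hand pump's piston rod by its knob, draw it straight out along its slanting bore by about 30 mm (half its stroke, when the scored ring on the stem shows at the mouth) without pulling it out of the pump or forcing it sideways, and finish while still holding it there to keep the suction on. Leave the phone, the screwdriver and the spool where they lie.

Things in the scene. Friction and masses are not known exactly. Their poses are not given: they have to be found in the camera images.
- jig: fixed aluminium vacuum jig: bed 130 (x) by 270 (y) by 10 mm, leaning hand pump at its +y end. Origin: centre of the bed's underside, on the bench; z up. Far fence: wall along y, inner face at x = 50 mm, y -105 to 45. Side fence: wall along x, inner face at y = 45 mm, x -20 to 50, 12 mm thick. Fence tops 50 mm high. Its -x and -y sides are open: push the stack to +x and +y
- seat (a point): centre of the top of the raised black suction pad that carries the stack: pad 52 (x) by 124 (y) by 10 mm on the bed, top 20 mm above the bench, so the frames' edges overhang it. When flush with both fences, each frame's centre is over this point. At (15, -26, 20) mm in the jig's frame, axes as the jig's
- bore (a point): centre of the floor of the pump's bore, at (14, 105, 28) mm in the jig's frame; z points up along the bore, which leans 20 degrees from vertical towards the jig's -x; y is the jig's y. The pump is a fixed dark steel block 40 by 40 mm across the bore; its mouth lies 60 mm along z. Bore 15.6 mm wide for the 14 mm rod
- rod: loose piston rod standing in the bore: 14 mm steel stem, round black knob 26 mm across, its underside 82 and top 104 mm from the rod's foot. Origin: centre of the foot; z towards the knob. Home: foot on the bore's floor, knob 22 mm clear of the mouth. A scored ring 30 mm from the foot is at the mouth when half drawn. 130 to 270 g; slides home by its weight when let go; turns freely
- frame0: aluminium phone display frame with a black top, 70 (x) by 142 (y) by 6 mm, 50 to 100 g, loose; number 1 of the stack of four from the bottom, lying up to 20 mm short of each fence and a few degrees askew. Origin: centre of its underside
- frame1: aluminium phone display frame with a black top, 70 (x) by 142 (y) by 6 mm, 50 to 100 g, loose; number 2 of the stack of four from the bottom, lying up to 20 mm short of each fence and a few degrees askew. Origin: centre of its underside
- frame2: aluminium phone display frame with a black top, 70 (x) by 142 (y) by 6 mm, 50 to 100 g, loose; number 3 of the stack of four from the bottom, lying up to 20 mm short of each fence and a few degrees askew. Origin: centre of its underside
- frame3: aluminium phone display frame with a black top, 70 (x) by 142 (y) by 6 mm, 50 to 100 g, loose; number 4 of the stack of four from the bottom, lying up to 20 mm short of each fence and a few degrees askew. Origin: centre of its underside
- phone: bystander: a white phone, 70 by 142 by 8 mm, lying on the bench off the jig's -y end. Origin: centre of its underside
- screwdriver: bystander: a screwdriver 150 mm long lying on the bench beyond the far fence. Origin: its middle, underside
- spool: bystander: a grey spool 48 mm across, 36 mm tall, standing beyond the jig's far edge near the pump. Origin: centre of its underside

How it is judged:
On the way:
1. all four frames are flush and square against both fences while the rod is still home (x of frame0 in the frame of seat between -0.003 and 0.003 m and y of frame0 in the frame of seat between -0.003 and 0.003 m and angle between the x axis of each of frame0, frame1, frame2, frame3 and the x axis of seat, either way round below 0.035 rad and angle between each of frame0, frame1, frame2, frame3's own z axis and vertical below 0.06 rad and z of each of frame0, frame1, frame2, frame3 in the frame of seat below 0.022 m and x of frame1 in the frame of seat between -0.003 and 0.003 m and y of frame1 in the frame of seat between -0.003 and 0.003 m and x of frame2 in the frame of seat between -0.003 and 0.003 m and y of frame2 in the frame of seat between -0.003 and 0.003 m and x of frame3 in the frame of seat between -0.003 and 0.003 m and y of frame3 in the frame of seat between -0.003 and 0.003 m and z of rod in the frame of bore below 0.006 m), for 0.2 s.
At the end, for the whole second after the job is handed in: All four frames lie flat in the stack within 3 mm of flush with both fences and within 2 degrees of square; the rod is drawn 22 to 38 mm out of its bore, still in line with it, still, and held by the fingers (x of frame0 in the frame of seat between -0.003 and 0.003 m and y of frame0 in the frame of seat between -0.003 and 0.003 m and angle between the x axis of each of frame0, frame1, frame2, frame3 and the x axis of seat, either way round below 0.035 rad and angle between each of frame0, frame1, frame2, frame3's own z axis and vertical below 0.06 rad and z of each of frame0, frame1, frame2, frame3 in the frame of seat below 0.022 m and x of frame1 in the frame of seat between -0.003 and 0.003 m and y of frame1 in the frame of seat between -0.003 and 0.003 m and x of frame2 in the frame of seat between -0.003 and 0.003 m and y of frame2 in the frame of seat between -0.003 and 0.003 m and x of frame3 in the frame of seat between -0.003 and 0.003 m and y of frame3 in the frame of seat between -0.003 and 0.003 m and z of rod in the frame of bore between 0.022 and 0.038 m and x of rod in the frame of bore between -0.004 and 0.004 m and y of rod in the frame of bore between -0.004 and 0.004 m and angle between the z axis of rod and the z axis of bore, either way round below 0.08 rad and contact force between the fingers and rod above 3 N and linear speed of rod below 0.01 m/s); the arm keeps its last pose, push and grip.
It fails at once if the rod is pulled right out or nearly so (over 50 mm) (z of rod in the frame of bore above 0.05 m).
It fails at once if the rod is forced against its bore (over 40 N) (contact force between rod and jig above 40 N).
It fails at once if a bystander is moved by more than 20 mm (distance of any of phone, screwdriver, spool from where it was at the start of the episode above 0.02 m).
It also fails if it takes over 64 s, if anything falls off the work surface, if the arm or the gripper's body presses on something with over 40 N, if the wrist force passes 120 N, or if a joint passes its speed limit or range.

## Working session

There is one attempt and no reset: what is moved stays moved. The work goes in short steps, Python scripts to look and compute and a shell command to move; the robot and the scene stay as the last step left them, time stands still between calls to the robot, and variables do not carry over. Pictures are saved under pics/ and viewed, at most 10 in all, crops included, and the job is handed in when it is done.

```bash
ls; mkdir -p pics; python3 - <<'E'
from rig import manip
import cv2,json
s=manip.get_state();print(s)
for n in("side","top"):
    d=manip.get_image(n);cv2.imwrite(f"pics/{n}0.png",d["img"][:,:,::-1]);print(n,d["camera_matrix"],d["k1"],d["T"])
E
```

```text
pics
rig.py
steer.py
{'clock': 0.0, 'qpos': array([ 1.11500748e+00,  2.76607735e-01,  1.50613659e+00,  2.02265064e-05,
        1.36072102e+00, -1.21004532e-01]), 'qd': array([ 0.00184078,  0.00071346,  0.00043926, -0.00184557,  0.0014495 ,
        0.00013279]), 'effort': array([-1.29659289e-03, -4.16770220e+01, -2.45805216e+01, -4.21173390e-04,
        1.06810444e-02, -1.84546548e-05]), 'position': array([0.18870668, 0.5426284 , 0.25243105]), 'ee_rot': array([-2.75791619e-04,  1.66613542e-01,  9.86021831e-01, -8.94862625e-04]), 'contact_force': array([-0.08915362, -0.61705961,  0.39417946]), 'moment': array([-0.01514808, -0.05232897, -0.00216408]), 'gripper_force': 0.0, 'width': 0.08518555087586481}
side [[400.88515197   0.         273.44444016]
 [  0.         400.88515197 205.78104276]
 [  0.           0.           1.        ]] 0.041745054717915495 [[ 0.92768867 -0.18034299  0.32690999  0.39808554]
 [-0.37328464 -0.46498339  0.80277582 -0.58543886]
 [ 0.00723272 -0.86675651 -0.49867909  0.40908386]
 [ 0.          0.          0.          1.        ]]
top [[494.21143842   0.         282.10438159]
 [  0.         494.21143842 211.24239104]
 [  0.           0.           1.        ]] -0.06198693108537024 [[ 0.01230371 -0.99001217  0.14044405  0.51523033]
 [-0.9998069  -0.01002805  0.01689956 -0.04825401]
 [-0.01532239 -0.14062485 -0.98994438  0.85386731]
 [ 0.          0.          0.          1.        ]]
```
View pics/side0.png

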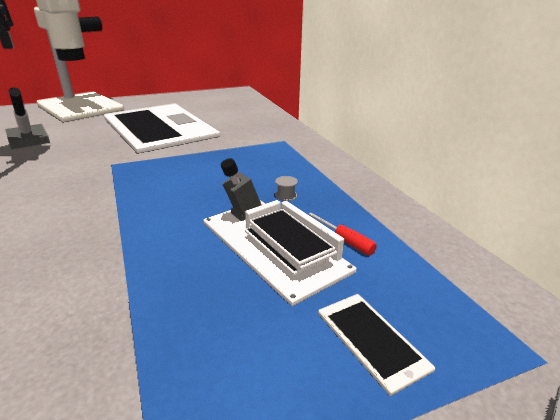

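View pics/top0.png

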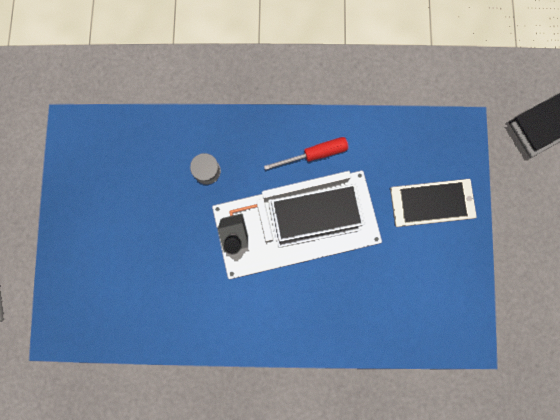

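The side view shows the jig at the centre: knob ≈(229,166), stack ≈(290,235), spool (286,188), screwdriver (355,238). The top view shows the bed corners near (213,206), (363,171), (382,241) and (229,279), with the knob at (233,244).

```bash
cat > h.py <<'E'
import numpy as np,cv2
from rig import manip
def grab(n,save=None):
    d=manip.get_image(n)
    if save: cv2.imwrite("pics/"+save,d["img"][:,:,::-1])
    return d
def ray(d,uv):
    K=d["camera_matrix"];p=(np.array(uv,float).reshape(-1,2)-K[:2,2])/[K[0,0],K[1,1]]
    q=p.copy()
    for _ in range(20): q=p/(1+d["k1"]*(q**2).sum(1,keepdims=True))
    v=np.c_[q,np.ones(len(q))]@d["T"][:3,:3].T
    return d["T"][:3,3],v/np.linalg.norm(v,axis=1,keepdims=True)
def plane(d,uv,z):
    o,v=ray(d,uv);return o+v*((z-o[2])/v[:,2])[:,None]
def proj(d,P):
    P=np.array(P,float).reshape(-1,3);c=(P-d["T"][:3,3])@d["T"][:3,:3];q=c[:,:2]/c[:,2:]
    q=q*(1+d["k1"]*(q**2).sum(1,keepdims=True));K=d["camera_matrix"]
    return q*[K[0,0],K[1,1]]+K[:2,2]
def tri(d1,uv1,d2,uv2):
    o1,v1=ray(d1,uv1);o2,v2=ray(d2,uv2);v1,v2=v1[0],v2[0]
    t=np.linalg.lstsq(np.c_[v1,-v2],o2-o1,rcond=None)[0]
    a,b=o1+v1*t[0],o2+v2*t[1];return (a+b)/2,np.linalg.norm(a-b)
E
python3 - <<'E'
from h import *
t=grab("top");s=grab("side")
im=t["img"].astype(int)
blue=(im[...,2]>im[...,0]+50)
m=((~blue)).astype(np.uint8)
m[:165]=0;m[285:]=0;m[:,:205]=0;m[:,386:]=0
n,l,st,c=cv2.connectedComponentsWithStats(m)
k=1+st[1:,4].argmax();cn=cv2.findContours((l==k).astype(np.uint8),0,2)[0][0]
r=cv2.minAreaRect(cn);b=cv2.boxPoints(r);print(st[k],b)
P=plane(t,b,.010);print(P,[np.linalg.norm(P[i]-P[i-1]) for i in range(4)])
def crop(d,x,y,w,h,f,n): cv2.imwrite("pics/"+n,cv2.resize(d["img"][y:y+h,x:x+w,::-1],None,fx=f,fy=f,interpolation=cv2.INTER_CUBIC))
crop(t,205,160,190,125,4,"t1.png");crop(s,195,145,190,160,4,"s1.png")
crop(s,195,145,165,150,4,"s1.png")
E
```

```text
[  212   170   170   109 12188] [[209.52328 202.95468]
 [363.62274 166.18097]
 [381.94162 242.94577]
 [227.84216 279.71948]]
[[ 0.64819927  0.09228787  0.01      ]
 [ 0.71589382 -0.17528207  0.01      ]
 [ 0.58196658 -0.20512686  0.01      ]
 [ 0.51661097  0.05682995  0.01      ]] [np.float64(0.1362818529107295), np.float64(0.2760004078207362), np.float64(0.13721230683298502), np.float64(0.2699865336948552)]
```

View pics/t1.png

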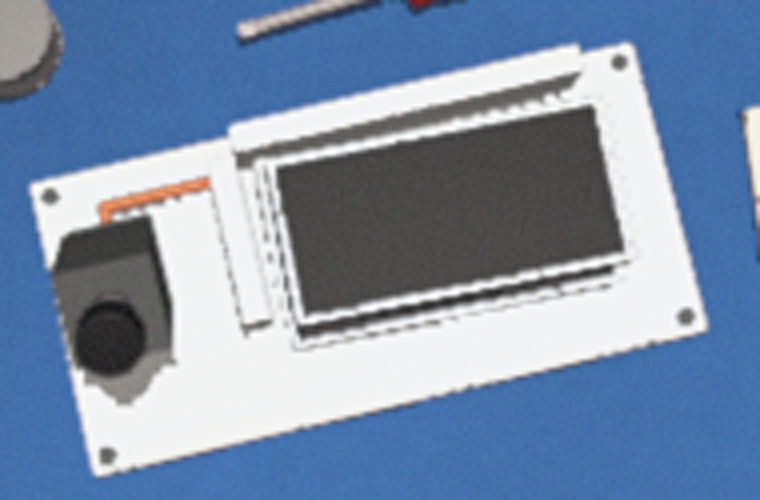

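View pics/s1.png

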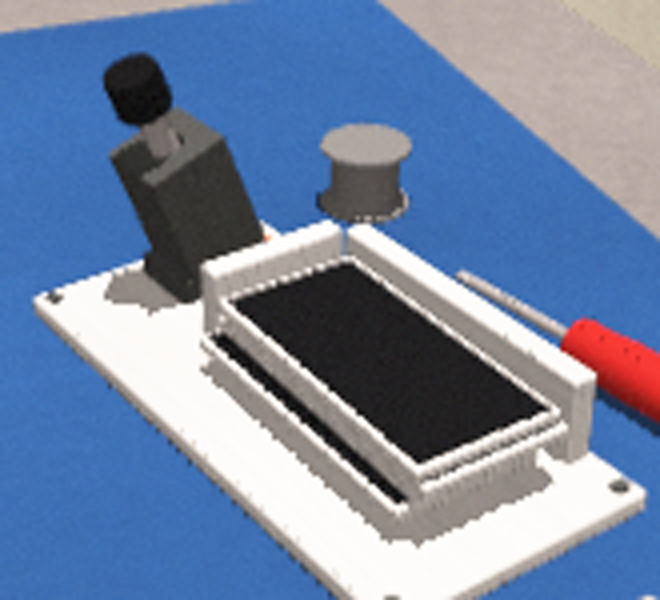

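The top crop shows the corner holes at full-picture (217.5,208.8), (360,175.5), (376.5,239) and (232,273.8), and the knob at (233,244.5). The side crop shows the knob at (230,167), with holes at (208.8,219.5), (350,266.5) and (292.8,294.5). The top frames lie short of both fences, and frame 1 sticks out to -x.

```bash
cat >> h.py <<'E'
def holes(d,guess):
    g=cv2.cvtColor(d["img"],cv2.COLOR_RGB2GRAY).astype(float);out=[]
    for u,v in guess:
        x,y=int(round(u)),int(round(v));w=np.clip(215-g[y-4:y+5,x-4:x+5],0,None)
        b=d["img"][y-4:y+5,x-4:x+5].astype(int);w[(b[...,2]>b[...,0]+25)]=0
        yy,xx=np.mgrid[y-4:y+5,x-4:x+5];r=np.hypot(xx-u,yy-v)<4;w=w*r
        out.append([(w*xx).sum()/w.sum(),(w*yy).sum()/w.sum()])
    return np.array(out)
def fit2(A,B): # rotation+translation A->B in plane
    a,b=A-A.mean(0),B-B.mean(0);th=np.arctan2((a[:,0]*b[:,1]-a[:,1]*b[:,0]).sum(),(a*b).sum())
    R=np.array([[np.cos(th),-np.sin(th)],[np.sin(th),np.cos(th)]]);t=B.mean(0)-R@A.mean(0)
    return th,R,t,np.linalg.norm(A@R.T+t-B,axis=1)
E
python3 - <<'E'
from h import *
t=grab("top");s=grab("side")
ht=holes(t,[(217.5,208.75),(360,175.5),(376.5,239),(232,273.75)]);hs=holes(s,[(208.75,219.5),(350,266.5),(292.75,294.5)])
print(ht,hs)
P=plane(t,ht,.01);print(P);print(plane(s,hs,.01))
print([tri(t,ht[i],s,hs[j]) for i,j in((3,0),(1,1),(2,2))])
print([np.linalg.norm(P[i]-P[i-1]) for i in range(4)])
c=np.array([(213,206.25),(363,170.5),(381.75,241.75),(228.75,278.75)]);C=plane(t,c,.01)[:,:2]
J=np.array([(65,135),(65,-135),(-65,-135),(-65,135)])/1e3
print("corners",fit2(J,C)); 
J2=np.array([(57,127),(57,-127),(-57,-127),(-57,127)])/1e3
print("holes",fit2(J2,P[:,:2]))
cs=np.array([(203.75,219.5),(356.25,270)]);print("side corners",plane(s,cs,.01),C[[3,1]])
print("knob",tri(t,(233,244.5),s,(230,167)))
E
```

```text
[[217.04068348 208.6192026 ]
 [359.36865539 175.12199466]
 [376.03238242 238.72089437]
 [231.42172981 273.55468192]] [[208.0547046  219.00218818]
 [349.50954479 266.15491924]
 [292.50668724 295.68004115]]
[[ 0.63839651  0.07887694  0.01      ]
 [ 0.69986031 -0.16766549  0.01      ]
 [ 0.58910804 -0.19510563  0.01      ]
 [ 0.52709816  0.05099624  0.01      ]]
[[ 0.5263466   0.05522502  0.01      ]
 [ 0.7004287  -0.16426438  0.01      ]
 [ 0.58865179 -0.19284882  0.01      ]]
[(array([0.52628224, 0.05085037, 0.01261682]), np.float64(0.0015914366664759043)), (array([ 0.6988841, -0.1671079,  0.0126403]), np.float64(0.0008501163799775244)), (array([ 0.58841708, -0.19461699,  0.01169224]), np.float64(0.0011418640725924232))]
[np.float64(0.114737336017831), np.float64(0.2540885026713517), np.float64(0.1141009525033505), np.float64(0.25379392318109306)]
corners (np.float64(0.2465186095715065), array([[ 0.96976786, -0.2440293 ],
       [ 0.2440293 ,  0.96976786]]), array([ 0.6132292 , -0.05939005]), array([0.00159309, 0.00110174, 0.00160086, 0.00107206]))
holes (np.float64(0.24533854892081425), array([[ 0.97005515, -0.24288475],
       [ 0.24288475,  0.97005515]]), array([ 0.61361575, -0.05822448]), array([0.00033932, 0.00013731, 0.00017148, 0.00040042]))
side corners [[ 0.51842083  0.05641322  0.01      ]
 [ 0.70521307 -0.17632955  0.01      ]] [[ 0.5182668   0.05532595]
 [ 0.70816326 -0.1740972 ]]
knob (array([0.56887676, 0.0370255 , 0.11775319]), np.float64(0.00028191835633125295))
```

```bash
cat >> h.py <<'E'
from scipy.spatial.transform import Rotation as Ro
TH=.2455;JO=np.array([.6136,-.0577,0]);RJ=Ro.from_euler("z",TH).as_matrix()
def go(x,y,z):
    s=manip.get_state();R=Ro.from_quat(s["ee_rot"],scalar_first=True).as_matrix()
    w=JO+RJ@[x,y,z]
    ty=RJ.T@R
    print("tcp jig",(RJ.T@(s["position"]-JO)).round(4),"tool move",(R.T@(w-s["position"])).round(4),
      "turn",round(-float(np.arctan2(-ty[0,1],ty[1,1])) if False else float(np.arctan2(ty[0,1],ty[1,1])),4),"z",ty[:,2].round(4),"F jig",(RJ.T@s["contact_force"]).round(2),"t",round(s["clock"],2),"w",round(s["width"],4),"q6",round(s["qpos"][5],2))
E
echo '[[0,0,0,-0.116],[0,0,0,-0.116],[0,0,0,-0.116],[0,0,0,-0.116],[0,0,0,-0.116]]' | python3 steer.py 0
python3 -c "from h import *;go(-.07,-.026,.2)"
```

```text
clock: 0.72
position: [0.1889, 0.543, 0.2532]
ee_rot: [-0.0, -0.125, 0.992, -0.0]
contact_force: [-0.4, 0.5, 0.0]
width: 0.0257
gripper_force: 0.0
tcp jig [-0.266   0.6859  0.2532] tool move [-0.1921 -0.713   0.0533] turn -0.0055 z [-1.e-04 -1.e-04 -1.e+00] F jig [-0.23  0.59  0.03] t 0.72 w 0.0257 q6 -0.71
```

```bash
echo '[[-0.0107,-0.0396,0,0],[-0.0107,-0.0396,0,0],[-0.0107,-0.0396,0,0],[-0.0107,-0.0396,0,0],[-0.0107,-0.0396,0,0]]' | python3 steer.py >/dev/null
echo '[[-0.0107,-0.0396,0,0],[-0.0107,-0.0396,0,0],[-0.0107,-0.0396,0,0],[-0.0107,-0.0396,0,0],[-0.0107,-0.0396,0,0]]' | python3 steer.py >/dev/null
echo '[[-0.0107,-0.0396,0,0],[-0.0107,-0.0396,0,0],[-0.0107,-0.0396,0,0],[-0.0107,-0.0396,0,0],[-0.0107,-0.0396,0,0]]' | python3 steer.py > /dev/null
echo '[[-0.0107,-0.0396,0,0],[-0.0107,-0.0396,0,0],[-0.0107,-0.0396,0,0],[0,0,0,0]]' | python3 steer.py
python3 -c "from h import *;go(-.07,-.026,.06)"
```

```text
clock: 2.3
position: [0.5528, -0.1086, 0.2527]
ee_rot: [0.001, -0.12, 0.993, -0.003]
contact_force: [-0.3, 1.1, -0.0]
width: 0.0003
gripper_force: 0.0
tcp jig [-0.0714 -0.0346  0.2527] tool move [-0.0009  0.0097  0.1926] turn 0.0055 z [ 0.0022 -0.0056 -1.    ] F jig [-0.05  1.16 -0.  ] t 2.3 w 0.0003 q6 -2.13
```

```bash
echo '[[0,0.002,0.038,0],[0,0.002,0.038,0],[0,0.002,0.038,0],[0,0.002,0.038,0],[0,0.001,0.038,0]]' | python3 steer.py >/dev/null
echo '[[0,0,0.02,0],[0,0,0,0],[0,0,0,0]]' | python3 steer.py
python3 - <<'E'
from h import *
go(-.04,-.026,.038)
t=grab("top","top1.png");s=grab("side")
a=cv2.resize(s["img"][145:305,190:390,::-1],None,fx=4,fy=4,interpolation=2)[:600];cv2.imwrite("pics/s2.png",a)
E
```

```text
clock: 2.97
position: [0.5461, -0.0926, 0.0426]
ee_rot: [-0.001, -0.122, 0.992, 0.001]
contact_force: [0.3, -0.3, -0.3]
width: -0.0001
gripper_force: 0.0
tcp jig [-0.0739 -0.0174  0.0426] tool move [-0.0339 -0.0086  0.0045] turn 0.0001 z [-0.002   0.0013 -1.    ] F jig [ 0.21 -0.34 -0.34] t 2.97 w -0.0001 q6 -2.11
```

View pics/s2.png

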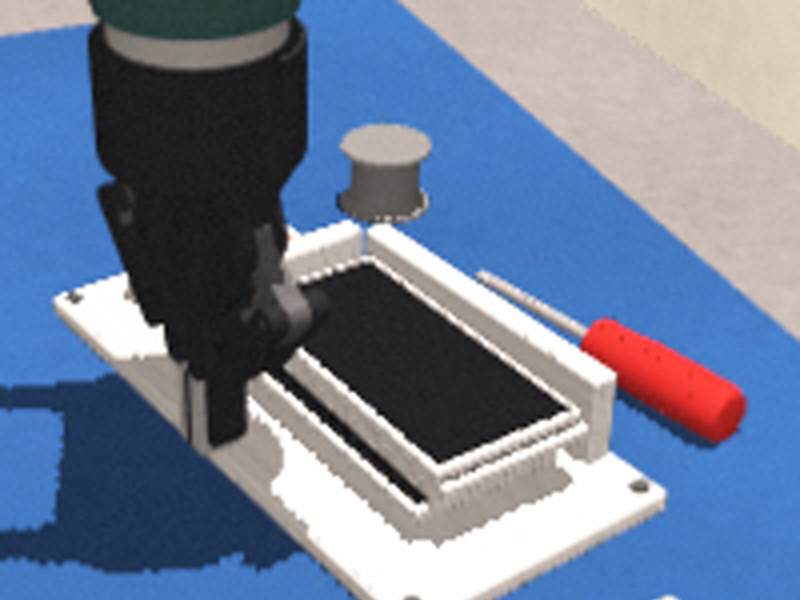

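The side view shows the closed fingertips just above the bed's -x edge at crop (215,445). They are clear of the stack and at its height.

```bash
echo '[[0,-0.009,0.005,0],[-0.01,0,0,0],[-0.006,0,0,0],[-0.006,0,0,0],[0,0,0,0]]' | python3 steer.py >/dev/null; python3 -c "from h import *;go(-.031,-.026,.037)"
echo '[[-0.003,0,0,0],[-0.003,0,0,0],[-0.003,0,0,0],[-0.003,0,0,0],[0,0,0,0]]' | python3 steer.py >/dev/null; python3 -c "from h import *;go(-.031,-.026,.037)"
```

```text
tcp jig [-0.0492 -0.0274  0.039 ] tool move [-0.0182  0.0014  0.002 ] turn -0.0 z [ 0.0029 -0.0012 -1.    ] F jig [-0.18 -0.22  0.16] t 3.48 w -0.0 q6 -2.1
tcp jig [-0.0396 -0.0266  0.0382] tool move [-0.0086  0.0006  0.0012] turn 0.0001 z [-8.e-04  5.e-04 -1.e+00] F jig [-1.48  0.16  1.99] t 3.9 w -0.0 q6 -2.09
```

```bash
echo '[[-0.002,0,0,0],[-0.002,0,0,0],[-0.002,0,0,0],[0,0,0,0]]' | python3 steer.py >/dev/null; python3 -c "from h import *;go(-.031,-.026,.037)"
echo '[[-0.001,0,0,0],[-0.001,0,0,0],[0,0,0,0]]' | python3 steer.py >/dev/null; python3 -c "from h import *;go(-.031,-.026,.037)"
python3 -c "
from h import *
t=grab('top','top2.png');s=grab('side')
cv2.imwrite('pics/b3.png',np.vstack([cv2.resize(d['img'][y:y+100,x:x+190,::-1],None,fx=3.1,fy=3,interpolation=2) for d,x,y in((t,220,160),(s,215,185))]))"
```

```text
tcp jig [-0.0337 -0.0268  0.0382] tool move [-0.0027  0.0008  0.0012] turn 0.0001 z [-7.e-04  3.e-04 -1.e+00] F jig [-4.56 -0.57  2.4 ] t 4.23 w 0.0003 q6 -2.09
tcp jig [-0.0336 -0.0268  0.0382] tool move [-0.0026  0.0008  0.0012] turn -0.0005 z [-4.4e-03  5.0e-04 -1.0e+00] F jig [-9.2  -1.05  5.78] t 4.48 w -0.0004 q6 -2.09
```

View pics/b3.png

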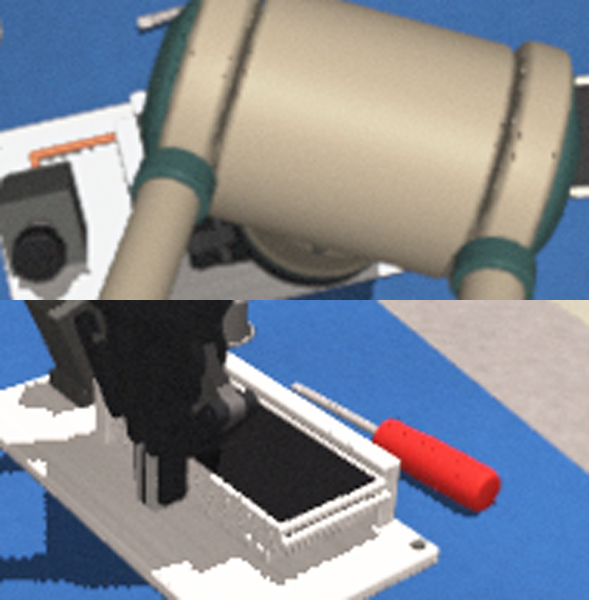

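The frames' -x faces now line up under the finger (side view), and the finger stalls with the force rising, so they are against the far fence. I'll press a little more, then go round to the -y end.

```bash
echo '[[-0.002,0,0,0],[0,0,0,0],[0,0,0,0]]' | python3 steer.py >/dev/null; python3 -c "from h import *;go(-.031,-.026,.037)"
echo '[[0.015,0,0,0],[0.02,0,0,0],[0,-0.03,0,0],[0,-0.04,0,0],[0,-0.04,0,0]]' | python3 steer.py >/dev/null
echo '[[0,-0.013,0,0],[0,0,0,0],[0,0,0,0]]' | python3 steer.py>/dev/null;  python3 -c "from h import *;go(.015,-.148,.037)"
```

```text
tcp jig [-0.0334 -0.0267  0.0382] tool move [-0.0024  0.0007  0.0011] turn -0.0011 z [-8.e-03  8.e-04 -1.e+00] F jig [-12.33  -2.23   8.03] t 4.83 w 0.0002 q6 -2.08
tcp jig [-0.0639 -0.1504  0.038 ] tool move [-0.0789  0.0026  0.0011] turn 0.0024 z [ 1.6e-03  4.0e-04 -1.0e+00] F jig [0.03 0.75 0.12] t 5.5 w -0.0001 q6 -2.28
```

```bash
echo '[[-0.026,0,0,0],[-0.026,0,0,0],[-0.026,0,0,0],[0,0,0,0],[0,0,0,0]]' | python3 steer.py >/dev/null; python3 -c "from h import *;go(.015,-.112,.037)"
echo '[[0,0.006,0,0],[0,0.006,0,0],[0,0.004,0,0],[0,0.004,0,0],[0,0,0,0]]' | python3 steer.py >/dev/null; python3 -c "from h import *;go(.015,-.112,.037)"
echo '[[0,0.003,0,0],[0,0.003,0,0],[0,0.003,0,0],[0,0,0,0]]' | python3 steer.py >/dev/null; python3 -c "from h import *;go(.015,-.112,.037)"
```

```text
tcp jig [ 0.0148 -0.1475  0.0379] tool move [-0.0002  0.0355  0.0009] turn -0.0026 z [ 3.e-04  1.e-03 -1.e+00] F jig [-1.37  0.23 -1.28] t 5.92 w -0.0001 q6 -2.21
tcp jig [ 0.0128 -0.1286  0.0385] tool move [-0.0022  0.0166  0.0015] turn -0.0001 z [-5.e-04  9.e-04 -1.e+00] F jig [-0.1  -0.29 -0.45] t 6.33 w -0.0002 q6 -2.19
tcp jig [ 0.0134 -0.1207  0.0385] tool move [-0.0016  0.0087  0.0015] turn 0.0002 z [ 0.e+00 -1.e-04 -1.e+00] F jig [0.18 0.06 0.73] t 6.67 w 0.0002 q6 -2.17
```

```bash
echo '[[0,0.003,0,0],[0,0.003,0,0],[0,0,0,0]]' | python3 steer.py >/dev/null; python3 -c "from h import *;go(.015,-.112,.037)"
echo '[[0,0.002,0,0],[0,0.002,0,0],[0,0,0,0]]' | python3 steer.py >/dev/null; python3 -c "from h import *;go(.015,-.112,.037)"
echo '[[0,0.002,0,0],[0,0.002,0,0],[0,0,0,0]]' | python3 steer.py >/dev/null; python3 -c "from h import *;go(.015,-.112,.037)"
```

```text
tcp jig [ 0.0135 -0.1146  0.0383] tool move [-0.0015  0.0026  0.0013] turn 0.0002 z [ 1.e-04  1.e-04 -1.e+00] F jig [-0.35 -1.05 -0.02] t 6.92 w -0.0002 q6 -2.17
tcp jig [ 0.0135 -0.1111  0.0384] tool move [-0.0015 -0.0009  0.0014] turn -0.0001 z [ 3.e-04 -8.e-04 -1.e+00] F jig [-0.9  -3.73  0.78] t 7.17 w -0.0 q6 -2.16
tcp jig [ 0.0136 -0.111   0.0386] tool move [-0.0014 -0.001   0.0017] turn -0.0014 z [ 0.0011 -0.0076 -1.    ] F jig [ -2.04 -11.94  -1.17] t 7.42 w -0.0001 q6 -2.16
```

```bash
echo '[[0,-0.015,0,0],[0,-0.022,0,0],[0.026,0,0,0],[0.026,0,0,0],[0.026,0,0,0]]' | python3 steer.py >/dev/null;echo '[[0,0.04,0,0],[0,0.04,0,0],[0,0.04,0,0],[0,0,0,0],[0,0,0,0]]' | python3 steer.py >/dev/null; python3 -c "from h import *;go(-.034,-.026,.038)"
```

```text
tcp jig [-0.0649 -0.0212  0.0382] tool move [-0.0309 -0.0049  0.0001] turn -0.002 z [-0.0011  0.0024 -1.    ] F jig [ 0.37 -1.11 -0.83] t 8.25 w -0.0001 q6 -2.11
```

```bash
echo '[[-0.01,-0.004,0,0],[-0.01,0,0,0],[-0.004,0,0,0],[-0.004,0,0,0],[0,0,0,0]]' | python3 steer.py >/dev/null; python3 -c "from h import *;go(-.034,-.026,.038)"
echo '[[-0.002,0,0,0],[-0.002,0,0,0],[-0.001,0,0,0],[0,0,0,0]]' | python3 steer.py >/dev/null; python3 -c "from h import *;go(-.034,-.026,.038)"
```

```text
tcp jig [-0.0351 -0.0289  0.0381] tool move [-0.0011  0.0029  0.0001] turn 0.001 z [ 1.e-03 -2.e-04 -1.e+00] F jig [ 1.05 -0.72 -0.24] t 8.67 w -0.0003 q6 -2.09
tcp jig [-0.0335 -0.028   0.038 ] tool move [ 0.0005  0.002  -0.    ] turn -0.0004 z [-4.2e-03  3.0e-04 -1.0e+00] F jig [-4.71 -2.5   1.81] t 9.0 w -0.0 q6 -2.09
```

```bash
echo '[[-0.002,0,0,0],[-0.001,0,0,0],[0,0,0,0],[0.02,0,0,0],[0.03,0,0,0]]' | python3 steer.py >/dev/null
echo '[[0.02,0.02,-0.03,0],[0.02,0.02,-0.03,0],[0.02,0.02,-0.03,0],[0.02,0.02,-0.03,0],[0.02,0.02,-0.03,0]]' | python3 steer.py >/dev/null
echo '[[0.02,0.02,0,0],[0.02,0.02,0,0],[0.02,0.02,0,0],[0,0,0,0]]' | python3 steer.py >/dev/null
python3 - <<'E'
from h import *
go(-.018,.105,.20)
t=grab("top","top4.png");s=grab("side")
cv2.imwrite('pics/b4.png',np.vstack([cv2.resize(d['img'][y:y+100,x:x+190,::-1],None,fx=3.8,fy=3,interpolation=2) for d,x,y in((t,205,160),(s,195,150))]))
E
```

```text
tcp jig [-0.2435  0.136   0.188 ] tool move [-0.2254 -0.0312 -0.0129] turn -0.0011 z [-0.0034  0.0032 -1.    ] F jig [ 0.24  0.61 -1.58] t 10.17 w 0.0001 q6 -1.98
```

View pics/b4.png

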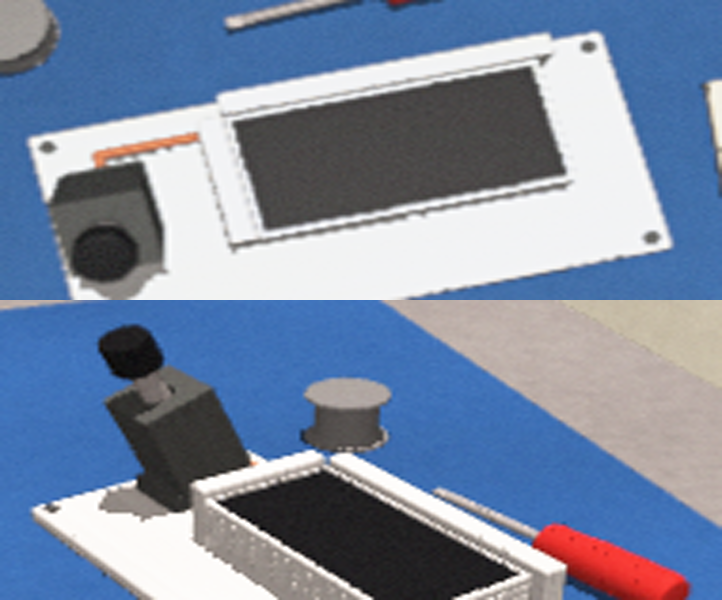

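The stack looks flush against both fences in both views, and the knob is clear to see, at about (232,243) in the top picture and (230,167) in the side one. Now I'll check the top frame by numbers and measure the knob.

```bash
cat >> h.py <<'E'
def knobjig(t,s):
    out=[]
    pts=[];ths=np.linspace(0,2*np.pi,60)
    ax=np.array([-np.sin(np.radians(20)),0,np.cos(np.radians(20))]);e1=np.array([ax[2],0,-ax[0]]);e2=np.array([0,1,0])
    for d,(u,v),thr in((t,(232,243),48),(s,(230,167),35)):
        g=d["img"].max(2);m=(g<thr).astype(np.uint8);m[:v-22]=0;m[v+22:]=0;m[:,:u-20]=0;m[:,u+20:]=0
        n,l,st,c=cv2.connectedComponentsWithStats(m,connectivity=4);k=1+st[1:,4].argmax()
        cc=c[k];print("blob",st[k],cc.round(1))
        out.append(cc)
    return out
E
python3 - <<'E'
from h import *
t=grab("top");s=grab("side")
g=t["img"].max(2);m=(g<100).astype(np.uint8);m[:172]=0;m[248:]=0;m[:,:262]=0;m[:,358:]=0
n,l,st,c=cv2.connectedComponentsWithStats(m);k=1+st[1:,4].argmax()
cn=cv2.findContours((l==k).astype(np.uint8),0,2)[0][0];b=cv2.boxPoints(cv2.minAreaRect(cn));P=plane(t,b,.044)
Pj=((P-JO)@RJ*1e3).round(1);print("screen corners jig",Pj.tolist(),"centroid",((plane(t,c[k],.044)-JO)@RJ*1e3).round(1))
kt,ks=knobjig(t,s);p,e=tri(t,kt,s,ks);print("knob tri world",p,e,"jig",((p-JO)@RJ*1e3).round(1))
ax=np.array([-.342,0,.940]);
# expected blob centroid from a modelled cylinder outline (prediction check)
F=np.array([14,105,28])
a=np.linspace(0,2*np.pi,60);e1=np.array([.940,0,.342]);e2=np.array([0,1,0])
C=np.vstack([F+ax*h+13*(np.cos(a)[:,None]*e1+np.sin(a)[:,None]*e2) for h in(82,104)])/1e3@RJ.T+JO
for d,c_ in((t,kt),(s,ks)):
    hl=cv2.convexHull(proj(d,C).astype(np.float32));M=cv2.moments(hl);print("pred centroid",M["m10"]/M["m00"],M["m01"]/M["m00"],"area",M["m00"],cv2.boundingRect(hl))
E
```

```text
screen corners jig [[45.5, 40.0, 44.0], [45.9, -94.2, 44.0], [-16.1, -93.0, 44.0], [-16.2, 39.8, 44.0]] centroid [[ 14.8 -26.4  44. ]]
blob [224 236  17  17 210] [232.2 244.3]
blob [221 160  16  16 177] [229.  167.7]
knob tri world [0.56846418 0.03873717 0.11580926] 0.0015465225558106638 jig [-20.3 104.5 115.8]
pred centroid 231.34068421871245 243.36945846079553 area 296.07711255690083 (222, 233, 19, 21)
pred centroid 230.57202686327193 167.43664454900568 area 251.74456236627884 (221, 157, 19, 21)
```

```bash
echo '[[-0.0375,-0.0052,-0.002,0],[-0.0375,-0.0052,-0.002,0],[-0.0375,-0.0052,-0.002,0],[-0.0375,-0.0052,-0.002,0],[-0.0375,-0.0052,-0.002,0]]' | python3 steer.py .05 20 >/dev/null
echo '[[-0.0375,-0.0052,-0.002,0],[0,0,0,0],[0,0,0,0]]' | python3 steer.py .05 20 >/dev/null
python3 -c "from h import *;go(-.0185,.105,.12)"
```

```text
tcp jig [-0.0108  0.0997  0.1988] tool move [0.0077 0.0053 0.0788] turn 0.0007 z [-6.e-04  3.e-04 -1.e+00] F jig [-0.14  0.66 -0.66] t 11.03 w 0.0499 q6 -1.87
```

```bash
echo '[[0.0075,0.005,0,0],[0,0,0.02,0],[0,0,0,0]]' | python3 steer.py >/dev/null
python3 -c "from h import *;go(-.0185,.105,.12)"
echo '[[0,0,0.02,0],[0,0,0.02,0],[0,0,0.018,0],[0,0,0,0],[0,0,0,0]]' | python3 steer.py >/dev/null
python3 - <<'E'
from h import *
go(-.0185,.105,.12)
t=grab("top");s=grab("side")
cv2.imwrite('pics/b5.png',cv2.resize(s['img'][130:230,190:300,::-1],None,fx=6,fy=6,interpolation=2))
E
```

```text
tcp jig [-0.0248  0.1069  0.1777] tool move [-0.0067 -0.0021  0.0576] turn 0.0007 z [-0.0066  0.0022 -1.    ] F jig [-0.28  0.02 -1.37] t 11.28 w 0.0501 q6 -1.87
tcp jig [-0.0224  0.1062  0.1223] tool move [-0.0039 -0.0012  0.0023] turn 0.0005 z [-2.1e-03  8.0e-04 -1.0e+00] F jig [ 0.16 -0.04  0.25] t 11.7 w 0.0501 q6 -1.87
```

View pics/b5.png

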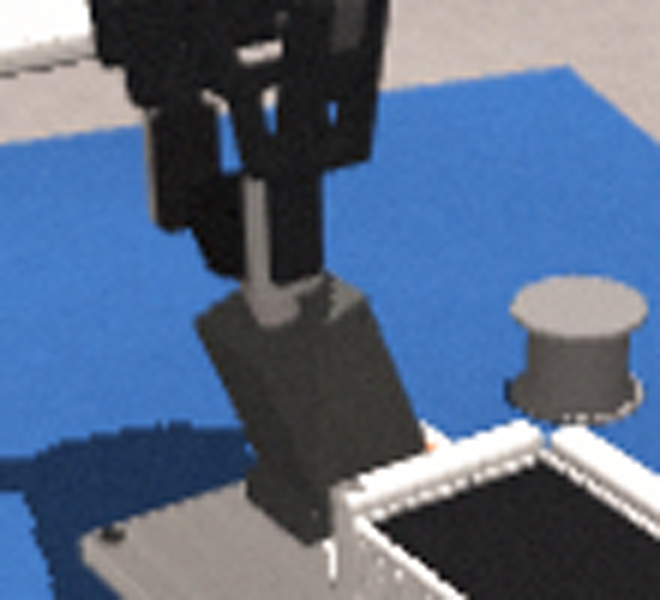

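The knob sits between the fingers, at crop (220,230). The near finger at (295,230) has its tip above the block's top. Next: trim the position and close stepwise while watching the side force.

```bash
echo '[[-0.0035,-0.001,0.002,0],[0,0,0,0],[0,0,0,0]]' | python3 steer.py .034 20 >/dev/null
python3 -c "from h import *;go(-.0185,.105,.12)"
echo '[[0,0,0,0],[0,0,0,0]]' | python3 steer.py .029 20 >/dev/null
python3 -c "from h import *;go(-.0185,.105,.12)"
echo '[[0,0,0,0],[0,0,0,0]]' | python3 steer.py .0275 20 >/dev/null
python3 -c "from h import *;go(-.0185,.105,.12);print(manip.get_state()['gripper_force'])"
```

```text
tcp jig [-0.0168  0.1047  0.1211] tool move [0.0017 0.0003 0.0011] turn 0.0003 z [ 1.6e-03 -4.0e-04 -1.0e+00] F jig [ 0.22  1.77 -1.13] t 12.05 w 0.0337 q6 -1.87
tcp jig [-0.0174  0.1049  0.1206] tool move [0.0011 0.0001 0.0006] turn 0.0003 z [ 4.e-04 -0.e+00 -1.e+00] F jig [-0.43 -0.34  0.35] t 12.22 w 0.0291 q6 -1.87
tcp jig [-0.0175  0.1049  0.1203] tool move [0.001  0.0001 0.0003] turn 0.0003 z [ 0.e+00  1.e-04 -1.e+00] F jig [-0.07  0.66  0.18] t 12.38 w 0.0274 q6 -1.87
0.0
```

```bash
echo '[[0,0,0,0],[0,0,0,0]]' | python3 steer.py .026 20 >/dev/null
python3 -c "from h import *;go(-.0185,.105,.12);print(manip.get_state()['gripper_force'])"
echo '[[0,0,0,0],[0,0,0,0]]' | python3 steer.py .020 25 >/dev/null
python3 -c "from h import *;go(-.0185,.105,.12);print(manip.get_state()['gripper_force'])"
```

```text
tcp jig [-0.0175  0.1049  0.1203] tool move [0.001  0.0001 0.0003] turn 0.0003 z [-0.  0. -1.] F jig [-0.48 -0.41  1.09] t 12.55 w 0.0256 q6 -1.87
0.12898786284495145
tcp jig [-0.0175  0.1049  0.1204] tool move [0.001  0.0001 0.0004] turn 0.0003 z [ 0. -0. -1.] F jig [-1.84 -0.29  1.33] t 12.72 w 0.025 q6 -1.87
24.4924396276474
```

```bash
echo '[[0,0,0,0],[0.0003,0,-0.0009,0],[0.0007,0,-0.0019,0],[0,0,0,0]]' | python3 steer.py .020 35 >/dev/null
python3 -c "from h import *;go(-.0185,.105,.12);print(manip.get_state()['gripper_force'])"
echo '[[0.0007,0,-0.0019,0],[0.0007,0,-0.0019,0],[0,0,0,0]]' | python3 steer.py >/dev/null
python3 -c "from h import *;go(-.0185,.105,.12);print(manip.get_state()['gripper_force'])"
```

```text
tcp jig [-0.0185  0.105   0.1232] tool move [-0.      0.      0.0032] turn 0.0003 z [ 1.e-04  1.e-04 -1.e+00] F jig [ 0.35 -0.17 -2.13] t 13.05 w 0.0249 q6 -1.87
34.41159546375275
tcp jig [-0.02    0.105   0.1272] tool move [-0.0015  0.      0.0072] turn 0.0003 z [ 1.e-04  1.e-04 -1.e+00] F jig [ 0.21 -0.23 -2.07] t 13.3 w 0.0246 q6 -1.87
34.417515993118286
```

```bash
echo '[[0.0007,0,-0.0019,0],[0.0007,0,-0.0019,0],[0.0007,0,-0.0019,0],[0.0007,0,-0.0019,0],[0,0,0,0]]' | python3 steer.py >/dev/null
python3 -c "from h import *;go(-.0277,.105,.1485);print(manip.get_state()['gripper_force'])"
echo '[[0.0007,0,-0.0019,0],[0.0007,0,-0.0019,0],[0.0007,0,-0.0019,0],[0.0007,0,-0.0019,0],[0,0,0,0]]' | python3 steer.py >/dev/null
python3 -c "from h import *;go(-.0277,.105,.1485);print(manip.get_state()['gripper_force'])"
```

```text
tcp jig [-0.0228  0.1049  0.135 ] tool move [ 0.0049  0.0001 -0.0135] turn 0.0003 z [ 3.e-04 -0.e+00 -1.e+00] F jig [-0.22 -0.18 -1.51] t 13.72 w 0.0249 q6 -1.87
34.41600322723389
tcp jig [-0.0255  0.1049  0.1426] tool move [ 0.0022  0.0001 -0.0059] turn 0.0003 z [ 4.e-04 -1.e-04 -1.e+00] F jig [-0.3   0.07 -2.33] t 14.13 w 0.0246 q6 -1.87
34.40980017185211
```

```bash
echo '[[0.0007,0,-0.0019,0],[0.0007,0,-0.0019,0],[0.0007,0,-0.0019,0],[0,0,0,0],[0,0,0,0]]' | python3 steer.py >/dev/null
python3 - <<'E'
from h import *
go(-.0277,.105,.1485);print(manip.get_state()['gripper_force'])
t=grab("top");s=grab("side")
a=[cv2.resize(d['img'][y:y+h,x:x+w,::-1],(780,297),interpolation=2) for d,x,y,w,h in((t,205,160,190,90),(s,200,135,190,110))]
cv2.imwrite('pics/b6.png',cv2.resize(s['img'][125:265,195:345,::-1],None,fx=4.2,fy=4.2,interpolation=2))
F=JO+RJ@np.array([.014,.105,.028]);ax=RJ@np.array([-.342,0,.94])
print("mouth px in crop",((proj(s,F+ax*.06)-[195,125])*4.2).round())
# flushness re-check, top frame
g=t["img"].max(2);m=(g<100).astype(np.uint8);m[:172]=0;m[248:]=0;m[:,:262]=0;m[:,358:]=0
n,l,st,c=cv2.connectedComponentsWithStats(m);k=1+st[1:,4].argmax();print(st[k],((plane(t,c[k],.044)-JO)@RJ*1e3).round(1))
E
```

```text
tcp jig [-0.0275  0.1049  0.148 ] tool move [ 0.0002  0.0001 -0.0005] turn 0.0004 z [ 4.e-04 -0.e+00 -1.e+00] F jig [-0.02 -0.53 -1.35] t 14.55 w 0.0252 q6 -1.87
34.40965712070465
mouth px in crop [[175. 238.]]
[ 262  183   92   64 3240] [[ 13.9 -19.7  44. ]]
```

View pics/b6.png

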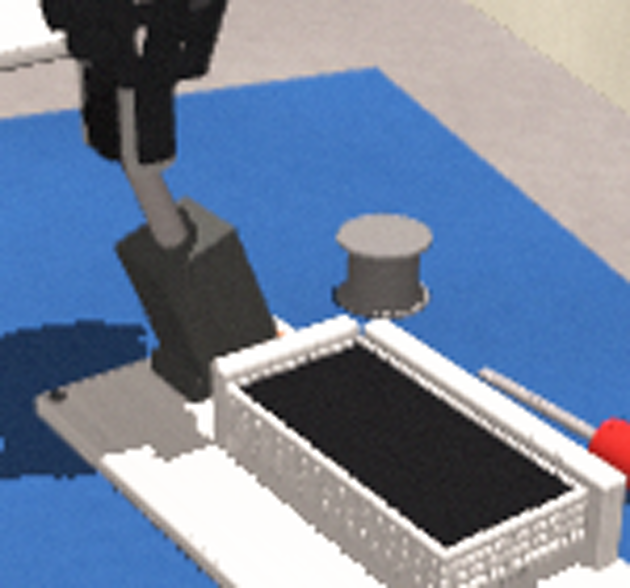

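The rod is drawn along its bore, with the dark scored ring showing at the mouth at crop (178,233). The gripper is holding the knob, and the stack is still flush. The tool travelled about 29.5 mm and the side force stays near zero.

```bash
python3 -c "from rig import manip;print(manip.sign_off())"
```

```text
the job is handed in; nothing more can be done
None
```

I handed the job in with all four frames looking flush and square against both fences and the rod drawn about 29.5 mm and still gripped; the phone, screwdriver and spool were left alone, and no verdict came back.

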